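# Put the spare microscope lens away in the free well

## Task

One of the three spare microscope lenses has been left out on the repair bench. Put it away in the lens rack, standing upright and down on the floor of whichever well is still free, and leave the two lenses that are already in the rack where they are. It is glass: set it down, do not drop it.

Things in the scene. Friction and masses are not known exactly. Their poses are not given: they have to be found in the camera images.
- loose_lens_center (a point): centre (half-way up) of the lens left out on the bench: upright black cylinder 44 mm in diameter (lowest 8 mm: 40 mm) and 52 mm tall, 0.1 to 0.2 kg, two thin bright rings, glass on top; z is its axis. This point is 26 mm above the bench. The grey solder spool and the pale jar standing about 100 mm away are not lenses.
- stored_lens_a_center (a point): centre (half-way up) of a lens of the same kind that already stands in one of the rack's wells; z is its own axis.
- stored_lens_b_center (a point): centre (half-way up) of the other lens of the same kind that already stands in one of the rack's wells; z is its own axis.
- rack: fixed flat metal lens rack, 92 (x) by 256 (y) by 16 mm high, origin at the centre of its underside, z up. Three round wells, 64 mm wide, 6 mm deep, blue-lined floors 10 mm above the bench, lie along its y at -84, 0 and +84 mm (x = 0). Two hold a lens within 6 mm of the well's centre, one is free: which one varies. A lens in a well has its centre 36 mm above the bench.

How it is judged:
By the outcome, as a careful person would: the job done as asked, in the order asked, and still so for the second after the job is handed in, with the robot touching nothing.
It also fails if it takes over 40 s, if anything falls off the work surface, if the arm or the gripper's body presses on something with over 40 N, if the wrist force passes 120 N, or if a joint passes its speed limit or range.

## Robot

A 7-joint arm with a two-finger parallel gripper is mounted at the origin on the work surface. World frame = base frame: x ahead of the robot, y to its left, z up, the work surface at z = 0. Lengths are in m, angles in rad, forces in N, time in s.
With the tool pointing down it reaches from about 0.4 to 0.75 m from the base axis. Payload 19.5 kg.
Tool frame: the origin (TCP) lies at the very end of the fingers, on their centre line; the grasp point (between the pads) lies 19 mm behind it (r.grip_point_offset is the distance from the TCP to the grasp point, in m); z points along the fingers, y is the direction in which the jaws open and shut (so a half turn about z gives the same grasp; the last joint's range is limited). The gripper opens to 85 mm and grips with 20 to 120 N. Pads are 22 mm wide; open, the fingers measure 114 mm over their backs; the gripper's body (76 mm by 85 mm) begins 54 mm behind the grasp point. The pads swing forward as they close: fully open they stand 13 mm farther back than shut.
Start: joints at [1.27, 0.707, -0.028, 1.485, 0.022, 0.951, -0.075], TCP at [0.147, -0.556, 0.192] pointing down, gripper open.
Joint ranges: [-2.71, 2.71], [-0.32, 2.16], [-1.57, 1.52], [0, 2.45], [-1.46, 4.6], [0, 2.02], [-2.83, 2.83]. Speed limits (rad/s): [1.89, 1.89, 2.57, 2.57, 3.01, 3.01, 3.01].

## Interface

Orientations are given as a unit quaternion [x, y, z, w].
In Python, from cell import r gives the robot as it stands. The module is installed in compiled form; this text tells all that it offers.
- The arm moves only by the tool jog_arm, never from a script. Its argument "moves" is text: rows parted by semicolons, each of 5 numbers parted by spaces: the opening, from 0 (shut) to 1 (fully open), then the shift along the tool's x, y, z in cm, then the turn about the tool's z in degrees. In form: hand tx ty tz twist; .... A call has 1 to 20 rows; each row shifts and turns the pose as measured when the row begins, along the tool's axes as they then stand; what a row does not reach is not made up. A row lasts 1/12 s, in which the tool goes at most 41.7 mm and 7.16 degrees, less where a joint would pass 70% of its speed; a pose out of reach is approached as far as the arm can. A call is refused whole if a number of a shift passes 4.17 or a number of a turn 7.16, either way. A call with a gripper value outside its range is refused whole. The fingers move at their own pace and stop on an object; the grip force is fixed at half the most. Time passes only in rows, so rows that do not move let the fingers close. It gives the time, the measured TCP pose, the force and the opening at its end, in the units of the state.
- r.read_state(): the state, without advancing time (a new reading comes with each control period).
- r.grab_frame(name): name is "scene" or "top" or "wrist"; returns the picture (420x560x3 uint8, red, green, blue); there is no depth.
- r.camera_params(name): a dict with "K" (3x3 intrinsics, pixels), "rvec" (rotation vector, rad) and "tvec" (3), from world to camera coordinates, as OpenCV has them. Camera axes: x right, y down, z forward; pixel columns grow to the right and rows downward; lengths in m; the calibration is good to about 2 mm. The wrist camera is an equidistant fisheye: a pixel r from the principal point sees the ray r / f radians off the axis. A picture is of the moment at which its call begins: read the wrist's pose just before it. camera_params takes no time and is no camera call; for the wrist camera it gives the pose at the moment of the call.
- r.job_done(): hands the job in, once; it reports no verdict.
Trained networks look in the newest picture that a camera, given by its name, has taken for a name from the list of things; names that differ only in an ending like _2 or _b are one class to them, and where a whole thing is asked for, a point or a joint stands for the part that bears it (a point fixed in the world has none). Each returns a list of dicts, best first, with "confidence" (0 to 1); they miss things now and then, are a little off and sometimes report something else, mostly with a low value. They report only what shows in the picture. A call takes as long as a camera call.
- r.search_frame(camera, label): "location" ([x, y, z] in m, in world coordinates, good to about 4 mm: the middle of the surface that is visible of it).
- r.tip_of(camera, label): "location" ([x, y, z] in m, in world coordinates, good to about 4 mm: a listed point, or the origin of a listed thing).
The state is a dict: "time": time; "q": joint angles; "qd": joint speeds; "tau": joint torques, N m; "position": TCP position; "eef_rot": TCP orientation; "force": force on the tool from outside, world axes, zero at the start; "torque": the same for the moment, N m; "width": finger opening in m.
Only numpy, scipy, OpenCV 4.12 (cv2) and the standard library are available. Lean on these libraries where they do the work, as an engineer would, in place of code of your own. Each camera call takes 0.05 s, during which the arm holds its last target. There are 200 camera calls.

## Working session

There is one attempt and no reset: what is moved stays moved. The work goes in short steps, Python scripts to look and compute and a tool call to move; the robot and the scene stay as the last step left them, time stands still between calls to the robot, and variables do not carry over. Pictures are saved under pics/ and viewed, about 8 in all and at most 12, crops included, and the job is handed in when it is done.

Besides the shell and the picture viewer there is one more tool, called after "Request:" in YAML: its name, and indented under it one key for each argument. jog_arm: Moves the arm, as the interface text tells. Its arguments: {"type":"object","properties":{"moves":{"type":"string"}},"required":["moves"]}

```bash
mkdir -p pics; python3 - <<'E'
from cell import r
import cv2
s=r.read_state(); print(s['time'],s['position'],s['eef_rot'],s['width'])
for c in ("scene","top"):
    im=r.grab_frame(c); cv2.imwrite(f"pics/{c}0.png",im[:,:,::-1])
    for l in ("loose_lens_center","stored_lens_a_center","rack"):
        for d in r.tip_of(c,l): print(c,l,d)
E
```

```text
0.0 [ 0.14707789 -0.55554011  0.19181725] [ 9.91637236e-01  1.29055300e-01 -1.00579379e-04 -5.57570784e-04] 0.08523414974752516
scene loose_lens_center {'location': [0.5151, 0.0115, 0.0342], 'confidence': 0.32}
scene stored_lens_a_center {'location': [0.5164, 0.0124, 0.0375], 'confidence': 0.8}
scene rack {'location': [0.549, 0.0875, -0.0001], 'confidence': 0.88}
top stored_lens_a_center {'location': [0.5109, 0.0078, 0.0354], 'confidence': 0.63}
top rack {'location': [0.549, 0.0881, 0.003], 'confidence': 0.9}
```

View pics/scene0.png

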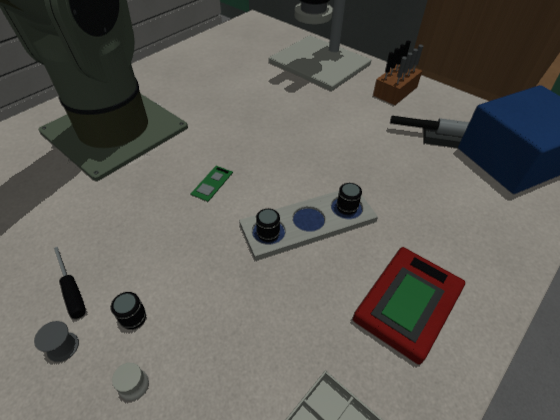

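View pics/top0.png

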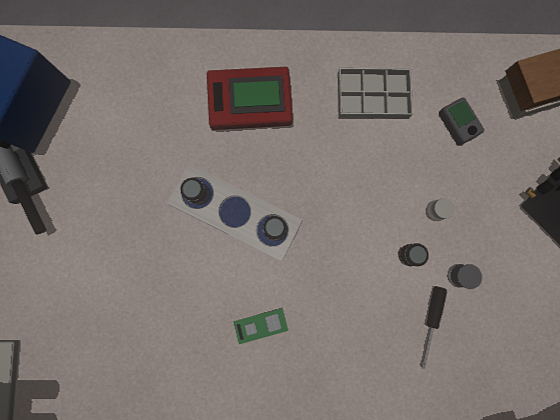

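The scene picture shows the loose lens at (128,310), with the spool at (55,340) and the jar at (130,380). The rack's middle well is free at (309,218), with stored lenses at (268,224) and (349,199). In the top picture the lens is at (414,254) and the free well at (235,211). Next I convert pixels to positions.

```bash
cat > h.py <<'E'
from cell import r
import cv2, numpy as np
from scipy.spatial.transform import Rotation as R
def ray(c,u,v):
    p=r.camera_params(c); K=np.array(p['K']); Rm=cv2.Rodrigues(np.array(p['rvec'],float))[0]; t=np.array(p['tvec']).ravel()
    x=np.linalg.solve(K,[u,v,1.])
    if c=='wrist':
        th=np.hypot(x[0],x[1]); x=np.array([x[0]/th*np.sin(th),x[1]/th*np.sin(th),np.cos(th)]) if th>1e-9 else np.array([0,0,1.])
    return -Rm.T@t, Rm.T@x
def onz(c,u,v,z):
    o,d=ray(c,u,v); return o+d*(z-o[2])/d[2]
def totool(target, s=None):
    s=s or r.read_state(); return R.from_quat(s['eef_rot']).inv().apply(np.array(target)-s['position'])*100
def yaw():  # direction of the tool y axis in world, deg
    y=R.from_quat(r.read_state()['eef_rot']).as_matrix()[:,1]; return np.degrees(np.arctan2(y[1],y[0]))
E
python3 - <<'E'
from h import *
for n,c,u,v,z in [("lens","top",418,254,.052),("lens","scene",124,299,.052),("jar","top",442,209,.04),("spool","top",471,276,.045),("well","top",235,211,.01),("well","scene",309,218,.01),("stA","top",191,187,.062),("stB","top",274,227,.062),
 ("c1","top",182,171,.016),("c2","top",301,221,.016),("c3","top",282,259,.016),("c4","top",168,203,.016)]:
    print(n,c,onz(c,u,v,z).round(4))
print(yaw(), r.read_state()['q'][6], R.from_quat(r.read_state()['eef_rot']).as_matrix().round(3))
E
```

```text
lens top [ 0.4611 -0.2637  0.052 ]
lens scene [ 0.4564 -0.2582  0.052 ]
jar top [ 0.5493 -0.32    0.04  ]
spool top [ 0.4193 -0.3674  0.045 ]
well top [0.5477 0.0883 0.01  ]
well scene [0.5463 0.0941 0.01  ]
stA top [0.5863 0.1671 0.062 ]
stB top [0.5111 0.0107 0.062 ]
c1 top [0.6277 0.1953 0.016 ]
c2 top [ 0.5272 -0.0442  0.016 ]
c3 top [ 0.4517 -0.006   0.016 ]
c4 top [0.5625 0.2211 0.016 ]
-75.16958915742303 -0.07549372325171412 [[ 0.967  0.256 -0.   ]
 [ 0.256 -0.967  0.   ]
 [-0.    -0.    -1.   ]]
```

Request:
jog_arm:
  moves: "1 3.1 -1.7 0 0;1 3.1 -1.7 0 0;1 3.1 -1.7 0 0;1 3.1 -1.7 0 0;1 3.1 -1.7 0 0;1 3.1 -1.7 0 0;1 3.1 -1.7 0 0;1 3.1 -1.7 0 0;1 3.1 -1.7 0 0;1 3.1 -1.7 0 0;1 3.1 -1.7 0 0;1 3.1 -1.7 0 0;1 0 0 0 0;1 0 0 0 0"

```text
time: 1.57
position: [0.4676, -0.2493, 0.1906]
eef_rot: [0.992, 0.127, 0.0, 0.0]
force: [-0.1, -0.6, 0.0]
width: 0.0852
```

```bash
python3 - <<'E'
from h import *
s=r.read_state(); print(s['time'],s['position'],yaw(),totool([.459,-.261,.192]))
im=r.grab_frame("wrist"); cv2.imwrite("pics/w1.png",im[:,:,::-1])
for l in ("loose_lens_center",):
    print(r.tip_of("wrist",l))
    r.grab_frame("scene"); print(r.tip_of("scene",l))
E
```

```text
1.5667 [ 0.46757809 -0.24926854  0.19063955] -75.36818349104523 [-1.1263068   0.91848635 -0.13576253]
[{'location': [0.4603, -0.2621, 0.0253], 'confidence': 0.9}]
[{'location': [0.4629, -0.2599, 0.0304], 'confidence': 0.93}]
```

View pics/w1.png

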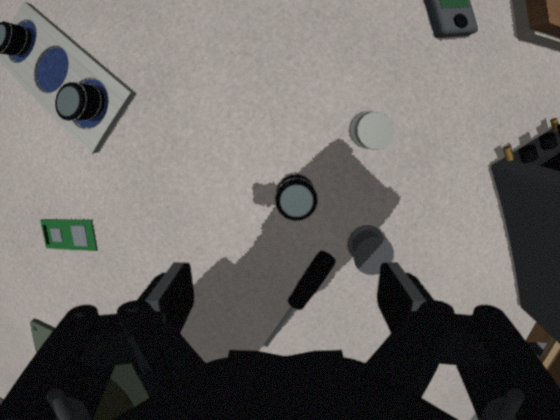

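The wrist picture shows the loose lens top at (297,199), the jar at (374,130) and the spool at (370,250). The finger axis is clear of both.

```bash
python3 - <<'E'
from h import *
for n,u,v,z in [("lens",297,200,.052),("spool",374,257,.045),("jar",374,130,.04),("well",51,69,.01)]: print(n,onz("wrist",u,v,z).round(4))
print(totool([.4605,-.262,.013]))
E
```

```text
lens [ 0.4602 -0.2641  0.052 ]
spool [ 0.417  -0.3661  0.045 ]
jar [ 0.5503 -0.3238  0.04  ]
well [0.5475 0.0907 0.01  ]
[-0.82609272  0.89693576 17.78324935]
```

Request:
jog_arm:
  moves: "1 -0.85 1.0 0 0;1 0 0 3 0;1 0 0 3 0;1 0 0 3 0;1 0 0 2 0;1 0 0 0 0;1 0 0 0 0"

```text
time: 2.35
position: [0.4565, -0.2714, 0.0791]
eef_rot: [0.993, 0.12, 0.001, 0.003]
force: [0.7, 0.9, 0.3]
width: 0.0855
```

```bash
python3 - <<'E'
from h import *
s=r.read_state(); print(s['time'],s['position'],yaw(),totool([.4603,-.263,.013]))
im=r.grab_frame("wrist"); cv2.imwrite("pics/w2.png",im[:,:,::-1])
print(r.tip_of("wrist","loose_lens_center"))
E
```

```text
2.35 [ 0.45654502 -0.271385    0.07914119] -76.24986421492034 [ 0.54936802 -0.76239047  6.61117299]
[{'location': [0.4591, -0.2669, 0.0233], 'confidence': 0.67}]
```

View pics/w2.png

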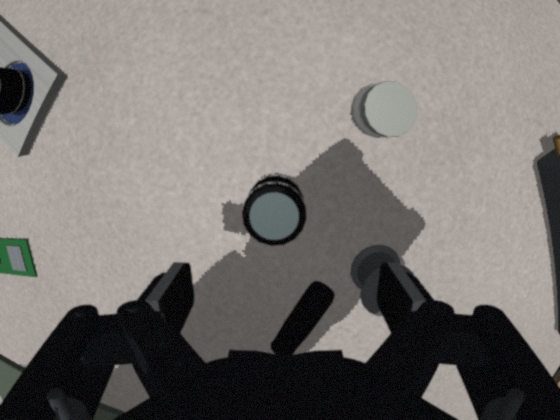

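The wrist view shows the lens top at (275,212), slightly left of the jaw centre, and the spool just behind the right finger at (378,270).

```bash
python3 - <<'E'
from h import *
a=onz("wrist",275,212,.052); print(a, onz("wrist",389,110,.04), onz("wrist",380,290,.045))
print(totool([a[0],a[1],.013]), totool([.4603,-.2635,.013]))
E
```

```text
[ 0.46440684 -0.26163829  0.052     ] [ 0.55155405 -0.32197524  0.04      ] [ 0.42006285 -0.35608775  0.045     ]
[ 0.91722634 -0.81320606  6.69495616] [ 0.47402857 -0.73016436  6.69401024]
```

Request:
jog_arm:
  moves: "1 0.7 -0.75 0 0;1 0 0 0 0;1 0 0 0 0"

```text
time: 2.7
position: [0.4639, -0.2623, 0.0832]
eef_rot: [0.993, 0.12, 0.004, 0.004]
force: [-0.3, -0.3, -0.1]
width: 0.0854
```

```bash
python3 - <<'E'
from h import *
s=r.read_state(); print(s['position'],yaw(),totool([.462,-.2628,.013]))
E
```

```text
[ 0.46390295 -0.26233654  0.08321668] -76.26144322655874 [-0.24518729 -0.06667753  7.01980173]
```

Request:
jog_arm:
  moves: "1 -0.1 0 1 0;1 -0.1 0 1 0;1 0 0 1 0;1 0 0 1 0;1 0 0 1 0;1 0 0 0.8 0;1 0 0 0.5 0;1 0 0 0 0;1 0 0 0 0"

```text
time: 3.45
position: [0.464, -0.2631, 0.0164]
eef_rot: [0.993, 0.12, 0.005, 0.005]
force: [0.1, 0.0, 0.5]
width: 0.0854
```

```bash
python3 - <<'E'
from h import *
s=r.read_state(); print(s['position'],s['force'],yaw(),totool([.462,-.2628,.013]))
E
```

```text
[ 0.46396108 -0.26307061  0.01641254] [0.05427893 0.00334963 0.47719431] -76.17907959094154 [-0.18706069 -0.07689479  0.33873297]
```

Request:
jog_arm:
  moves: "1 -0.15 0 0.3 0;1 0 0 0 0;0 0 0 0 0;0 0 0 0 0;0 0 0 0 0;0 0 0 0 0;0 0 0 0 0;0 0 0 0 0;0 0 0 0 0;0 0 0 0 0"

```text
time: 4.28
position: [0.4632, -0.264, 0.0147]
eef_rot: [0.993, 0.12, 0.006, 0.006]
force: [-0.1, -0.9, -0.6]
width: -0.0001
```

```bash
python3 - <<'E'
from h import *
s=r.read_state(); print(s['time'],s['position'],s['force'],s['width'],yaw(),R.from_quat(s['eef_rot']).as_matrix()[:,2])
im=r.grab_frame("wrist"); cv2.imwrite("pics/w3.png",im[:,:,::-1])
E
```

```text
4.2833 [ 0.46317824 -0.26398593  0.01467062] [-0.11277259 -0.87174259 -0.64004428] -9.094493063429959e-05 -76.18818960125272 [ 0.01371678 -0.00974954 -0.99985839]
```

View pics/w3.png

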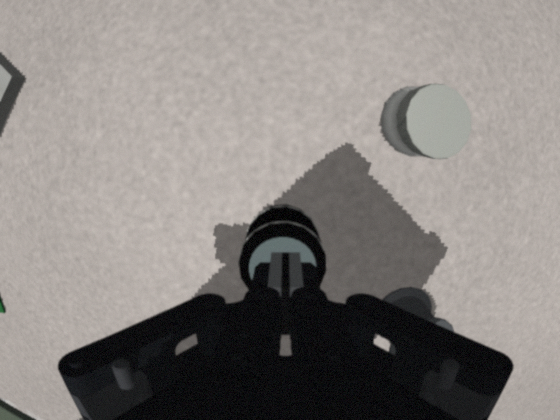

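The gripper shut to 0 width, so the lens was missed. It is standing ahead of the fingers at about (283,245). I measure where it is before moving anything.

```bash
python3 - <<'E'
from h import *
p=r.camera_params("wrist"); print(p['K'])
print(onz("wrist",283,258,.052), totool(onz("wrist",283,258,.052)))
for c in ("scene","top","wrist"):
    im=r.grab_frame(c); print(c,r.tip_of(c,"loose_lens_center"))
    if c=="scene": cv2.imwrite("pics/s3.png",cv2.resize(im[200:420,0:280,::-1],None,fx=2.6,fy=2.6,interpolation=cv2.INTER_CUBIC))
def proj(c,P):
    p=r.camera_params(c); return cv2.projectPoints(np.array([P],float),np.array(p['rvec'],float),np.array(p['tvec'],float),np.array(p['K']),None)[0].ravel()
s=r.read_state(); Rm=R.from_quat(s['eef_rot'])
g=s['position']; print("tcp px in scene crop", [(proj("scene",g+Rm.apply([0,0,-d]))-[0,200])*2.6 for d in (0,.05,.1)])
# where does wrist camera see the tcp
Rw=cv2.Rodrigues(np.array(p['rvec'],float))[0]; 
for d in (0,.019,.05):
  x=Rw@(g+Rm.apply([0,0,-d]))+np.array(p['tvec']).ravel(); th=np.arctan2(np.hypot(*x[:2]),x[2]); K=np.array(p['K'])
  print("tcp in wrist", K[:2,2]+K[0,0]*th*x[:2]/np.hypot(*x[:2]), x)
E
```

```text
[[325.1922621    0.         285.0917581 ]
 [  0.         325.1922621  212.88895229]
 [  0.           0.           1.        ]]
[ 0.46639944 -0.26049988  0.052     ] [ 0.43998862 -0.21327731 -3.734564  ]
scene [{'location': [0.4639, -0.2597, 0.0276], 'confidence': 0.96}]
top [{'location': [0.4629, -0.2624, 0.0245], 'confidence': 0.7}]
wrist [{'location': [0.4623, -0.2625, 0.0241], 'confidence': 0.89}]
tcp px in scene crop [array([338.13836265, 299.33942468]), array([314.28470856, 259.25610786]), array([287.20045222, 213.74413625])]
tcp in wrist [286.94693559 239.5818826 ] [0.0011075  0.01593508 0.1936942 ]
tcp in wrist [287.14456407 251.80676189] [0.00111261 0.02109323 0.17540778]
tcp in wrist [287.56230713 277.9267113 ] [0.00112095 0.02950917 0.14557202]
```

View pics/s3.png

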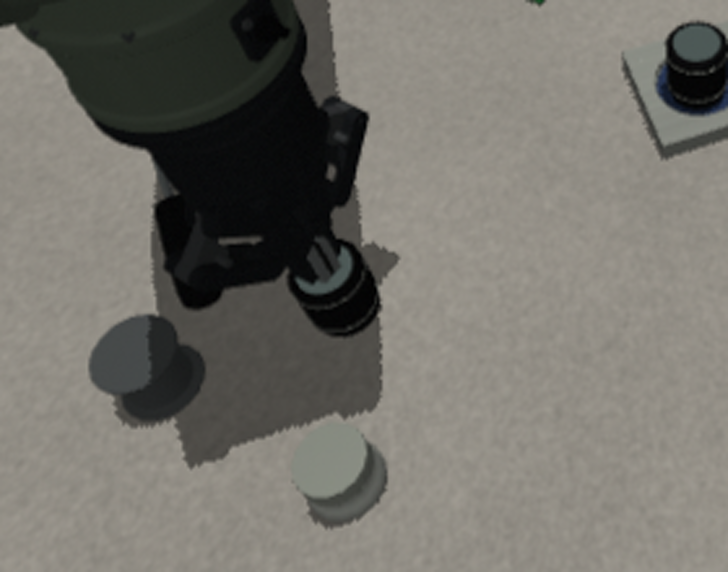

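The scene crop shows the closed fingertips ending on the lens's glass, near crop (338,278). The measured TCP height of 15 mm contradicts that, so I check with an enlarged overlay.

```bash
python3 - <<'E'
from h import *
p=r.camera_params("scene")
def proj(P): return cv2.projectPoints(np.array([P],float),np.array(p['rvec'],float),np.array(p['tvec'],float),np.array(p['K']),None)[0].ravel()
s=r.read_state(); Rm=R.from_quat(s['eef_rot']); g=s['position']; print(s['q'],s['tau'].round(1) if hasattr(s['tau'],'round') else s['tau'])
a=r.grab_frame("scene")[:,:,::-1]; b=r.grab_frame("wrist")[:,:,::-1]
A=cv2.resize(a[270:350,90:170],None,fx=5,fy=5,interpolation=cv2.INTER_CUBIC).clip(0,255)
for d,c in ((0,(0,0,255)),(.019,(0,255,0)),(.04,(255,0,255))):
    u=((proj(g+Rm.apply([0,0,-d]))-[90,270])*5+2).astype(int); cv2.circle(A,tuple(int(k) for k in u),3,c,-1); print(u)
B=cv2.resize(b[190:320,220:350],(400,400),interpolation=cv2.INTER_CUBIC)
C=np.hstack([A,B]); C=(255*(C/255.)**.5).astype(np.uint8); cv2.imwrite("pics/z4.png",C)
E
```

```text
[ 0.44275456  0.91795847  0.02541181  1.82536662 -0.04693364  0.38227633
 -0.82821188] [ -0.  -90.4   2.7 -11.3   0.   -0.1   0. ]
[202 227]
[185 199]
[166 166]
```

View pics/z4.png

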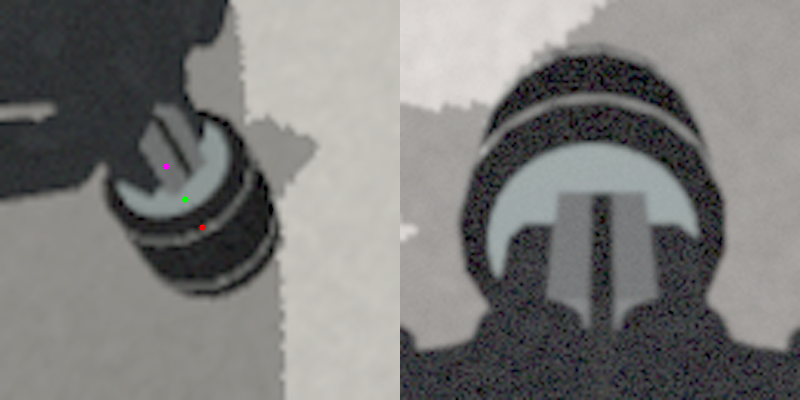

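The overlay shows the shut fingers vanishing at the glass plane right over the TCP. Either they stop above the lens or they overlap it. I raise the fingers straight up, still shut, and look again.

Request:
jog_arm:
  moves: "0 0 0 -1 0;0 0 0 -2 0;0 0 0 -3 0;0 0 0 0 0;0 0 0 0 0"

```text
time: 5.15
position: [0.4618, -0.2632, 0.079]
eef_rot: [0.993, 0.12, 0.006, 0.005]
force: [0.0, -0.2, -0.8]
width: 0.0002
```

```bash
python3 - <<'E'
from h import *
p=r.camera_params("scene")
def proj(P): return cv2.projectPoints(np.array([P],float),np.array(p['rvec'],float),np.array(p['tvec'],float),np.array(p['K']),None)[0].ravel()
s=r.read_state(); Rm=R.from_quat(s['eef_rot']); g=s['position']; print(g,s['width'],s['force'])
a=r.grab_frame("scene")[:,:,::-1]; print(r.tip_of("scene","loose_lens_center"));b=r.grab_frame("wrist")[:,:,::-1]
A=cv2.resize(a[270:350,90:170],None,fx=5,fy=5,interpolation=cv2.INTER_CUBIC)
for d,c in ((0,(0,0,255)),(.019,(0,255,0)),(.04,(255,0,255))):
    u=((proj(g+Rm.apply([0,0,-d]))-[90,270])*5+2).astype(int); cv2.circle(A,tuple(int(k) for k in u),3,c,-1)
B=cv2.resize(b[190:320,220:350],(400,400),interpolation=cv2.INTER_CUBIC)
C=np.hstack([A,B]); C=(255*(C/255.)**.5).astype(np.uint8); cv2.imwrite("pics/z5.png",C)
E
```

```text
[ 0.46178826 -0.26317277  0.07899401] 0.00017748338216332001 [ 0.04530113 -0.19208568 -0.79421221]
[{'location': [0.4625, -0.2595, 0.0275], 'confidence': 0.7}]
```

View pics/z5.png

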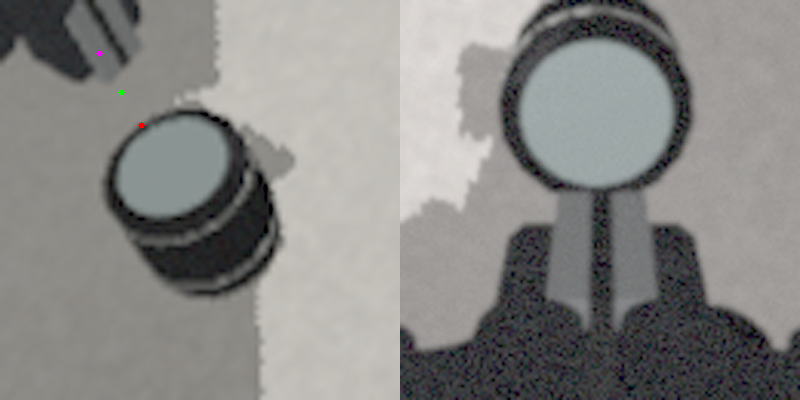

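The fingertips end at the same wrist pixel as before (about row 253), so they really were above the lens, and the real tips sit behind the reported TCP. I triangulate the tip and check the reported height against the fisheye scale.

```bash
python3 - <<'E'
from h import *
s=r.read_state()
o1,d1=ray("wrist",285.6,252.7)
for su,sv in ((113,284),(111.5,286),(114.5,282)):
    o2,d2=ray("scene",su,sv); A=np.c_[d1,-d2]; t=np.linalg.lstsq(A,o2-o1,rcond=None)[0]
    P=(o1+t[0]*d1+o2+t[1]*d2)/2; print("tip",P.round(4),"gap",np.linalg.norm(o1+t[0]*d1-o2-t[1]*d2).round(4),"tool cm",totool(P).round(2))
# lens top centre in wrist vs. scene
print(onz("wrist",220+597*.325,190+112*.325,.052), onz("scene",90+172/5,270+163/5,.052))
E
python3 - <<'E'
import sys; sys.path.insert(0,'.')
from h import *
# lens rim diameter in wrist -> camera distance
b=r.grab_frame("wrist"); g=cv2.cvtColor(b,cv2.COLOR_RGB2GRAY)
print(np.array2string(g[226,360-120:360].astype(int),max_line_width=200)); 
p=r.camera_params("wrist"); Rm=cv2.Rodrigues(np.array(p['rvec'],float))[0]; print("cam",-Rm.T@np.array(p['tvec']).ravel(), r.read_state()['position'])
E
```

```text
tip [ 0.4662 -0.2612  0.1126] gap 0.0019 tool cm [ 0.53 -0.03 -3.48]
tip [ 0.4627 -0.2629  0.1052] gap 0.0039 tool cm [ 0.14  0.04 -2.74]
tip [ 0.4698 -0.2596  0.12  ] gap 0.0 tool cm [ 0.92 -0.09 -4.22]
[ 0.48245517 -0.35183962  0.052     ] [ 0.46217404 -0.26131666  0.052     ]
[136 107  96  94  95  96  96  97  98 100  95  87  62  27   7   7  10  10  32  73 101 108 111 110 108 109 110 108 107 109 109 108 110 110 107 107 111 105 107 109 105 107 111 109 106 108 106 107 108
 109 107 108 106 106 106 106 109 106 106 106 109 106 109 107 106 107 110 100  84  46  18   8   6   9  11  43  72  93  97  97  96 101 100 103  98 100  99  95 101  95  94  96  96  95  94  93  93  95
  97  93  95  96 100  94 100 100  93  99  97  94  98  98  98 100  99  99  99 102  99  97]
cam [ 0.52504007 -0.24415229  0.26001523] [ 0.46137842 -0.26295528  0.07741632]
```

The real tips are about 40 mm behind the reported TCP. I need to know whether the whole arm reads low, camera pose included, or only the tool. A rack corner at z = 16 mm, seen at a steep angle in earlier wrist pictures, tells them apart.

```bash
python3 - <<'E'
from h import *
s=r.read_state(); p=r.camera_params("wrist"); K=np.array(p['K'])
Rc=cv2.Rodrigues(np.array(p['rvec'],float))[0].T; oc=-Rc@np.array(p['tvec']).ravel()
Rt=R.from_quat(s['eef_rot']).as_matrix(); C=Rt.T@(oc-s['position']); Q=Rt.T@Rc; print("cam in tool",C)
def pt(pos,q,u,v,z,dz):
    T=R.from_quat(q/np.linalg.norm(q)).as_matrix(); o=pos+T@C+[0,0,dz]; x=np.linalg.solve(K,[u,v,1.]); th=np.hypot(*x[:2])
    d=T@Q@np.array([x[0]/th*np.sin(th),x[1]/th*np.sin(th),np.cos(th)]); return o+d*(z-o[2])/d[2]
w1=(np.array([.46758,-.24927,.19064]),np.array([.992,.127,0,0])); w2=(np.array([.45655,-.27139,.07914]),np.array([.993,.12,.001,.003]))
for dz in (0,.02,.04):
    print(dz,"w1 corners",pt(*w1,134,94,.016,dz).round(3),pt(*w1,95,148,.016,dz).round(3),"w2",pt(*w2,65,75,.016,dz).round(3),pt(*w2,24,152,.016,dz).round(3))
    print("   lens,jar w2",pt(*w2,275,212,.052,dz).round(3),pt(*w2,389,110,.04,dz).round(3))
E
```

```text
cam in tool [ 0.06789934 -0.00109712 -0.18203624]
0 w1 corners [ 0.53  -0.051  0.016] [ 0.457 -0.009  0.016] w2 [ 0.531 -0.056  0.016] [ 0.455 -0.014  0.016]
   lens,jar w2 [ 0.464 -0.262  0.052] [ 0.551 -0.322  0.04 ]
0.02 w1 corners [ 0.53  -0.041  0.016] [0.453 0.003 0.016] w2 [ 0.532 -0.039  0.016] [0.45  0.005 0.016]
   lens,jar w2 [ 0.458 -0.262  0.052] [ 0.553 -0.328  0.04 ]
0.04 w1 corners [ 0.53  -0.031  0.016] [0.449 0.016 0.016] w2 [ 0.533 -0.023  0.016] [0.444 0.025 0.016]
   lens,jar w2 [ 0.453 -0.263  0.052] [ 0.556 -0.334  0.04 ]
```

The rack corners fit a height error near 10 mm, so the arm and camera pose are roughly right and the reported TCP lies about 40 mm beyond the real finger ends. I open and go down using the real tips, in small stages while watching the force.

Request:
jog_arm:
  moves: "1 0 0 0 0;1 0 0 0 0;1 0 0 0 0;1 0 0 0 0;1 0 0 0 0;1 0 0 0 0;1 0 0 1.5 0;1 0 0 1.5 0;1 0 0 1.5 0;1 0 0 1.5 0;1 0 0 0.5 0;1 0 0 0 0;1 0 0 0 0"

```text
time: 6.43
position: [0.4616, -0.2633, 0.0087]
eef_rot: [0.993, 0.12, 0.004, 0.004]
force: [0.8, 0.2, 0.2]
width: 0.0856
```

```bash
python3 - <<'E'
from h import *
s=r.read_state(); print(s['position'],s['width'],s['force'],totool([.4625,-.2625,-.03]))
E
```

```text
[ 0.46162171 -0.26331614  0.00871613] 0.08558185569219047 [0.78740676 0.20552632 0.19466979] [ 0.07628071 -0.09552638  3.87153929]
```

Request:
jog_arm:
  moves: "1 0.1 0 0.7 0;1 0 0 0.7 0;1 0 0 0.5 0;1 0 0 0 0"

```text
time: 6.77
position: [0.464, -0.2637, -0.01]
eef_rot: [0.993, 0.12, 0.005, 0.005]
force: [-1.2, 0.2, -0.1]
width: 0.0852
```

```bash
python3 - <<'E'
from h import *
s=r.read_state(); print(s['position'],s['width'],s['force'],totool([.4625,-.2625,-.03]))
a=r.grab_frame("scene")[:,:,::-1]; print(r.tip_of("scene","loose_lens_center"));b=r.grab_frame("wrist")[:,:,::-1]
A=cv2.resize(a[265:365,70:170],(400,400),interpolation=cv2.INTER_CUBIC)
B=cv2.resize(b[180:380,160:410],(500,400),interpolation=cv2.INTER_CUBIC)[:,50:450]
C=np.hstack([A,B]); C=(255*(C/255.)**.5).astype(np.uint8); cv2.imwrite("pics/z6.png",C)
E
```

```text
[ 0.4639548  -0.26371864 -0.01001829] 0.08523164982014873 [-1.23187993  0.18113551 -0.05412996] [-0.1314098  -0.17623648  1.9950873 ]
[{'location': [0.4626, -0.2595, 0.0285], 'confidence': 0.66}]
```

View pics/z6.png

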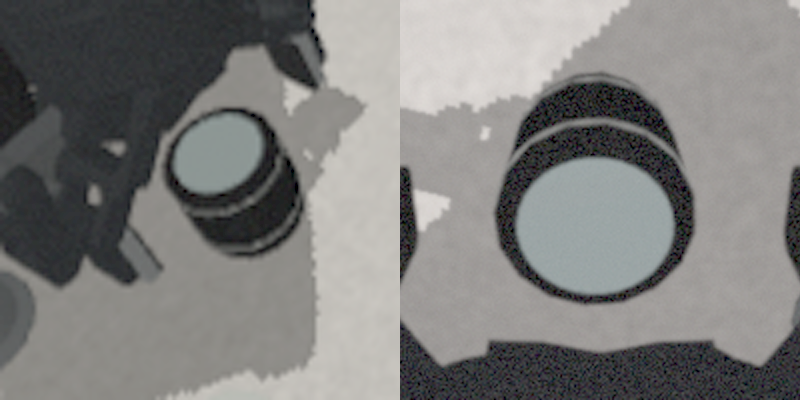

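The fingers straddle the lens at about its top edge. The lens top is at (595,225) in the wrist crop, centred between them, and the gripper body is well clear. I go down 2.1 cm more and close.

Request:
jog_arm:
  moves: "1 -0.1 -0.1 0.7 0;1 0 0 0.7 0;1 0 0 0.7 0;1 0 0 0 0"

```text
time: 7.25
position: [0.4635, -0.2635, -0.0316]
eef_rot: [0.993, 0.12, 0.006, 0.006]
force: [0.5, 0.2, -0.4]
width: 0.0849
```

```bash
python3 - <<'E'
from h import *
s=r.read_state(); print(s['position'],s['width'],s['force'],s['torque'],totool([.4625,-.2625,-.031]))
E
```

```text
[ 0.46347766 -0.26350921 -0.03159773] 0.0849388790921662 [ 0.48219982  0.2160274  -0.42308019] [0.01572106 0.03350789 0.01904421] [-0.07019849 -0.12053771 -0.06212065]
```

Request:
jog_arm:
  moves: "0 0 0 0 0;0 0 0 0 0;0 0 0 0 0;0 0 0 0 0;0 0 0 0 0;0 0 0 0 0;0 0 0 0 0"

```text
time: 7.83
position: [0.4634, -0.2635, -0.0314]
eef_rot: [0.993, 0.12, 0.006, 0.006]
force: [0.4, 0.5, -1.4]
width: 0.0429
```

Request:
jog_arm:
  moves: "0 0 0 -0.5 0;0 0 0 -1 0;0 0 0 -1 0;0 0 0 -1 0;0 0 0 0 0;0 0 0 0 0"

```text
time: 8.33
position: [0.4631, -0.2632, 0.0084]
eef_rot: [0.993, 0.12, 0.007, 0.006]
force: [-0.0, -1.1, -2.8]
width: 0.0428
```

```bash
python3 - <<'E'
from h import *
s=r.read_state(); print(s['time'],s['position'],s['width'],s['force'],yaw())
a=r.grab_frame("scene")[:,:,::-1]; print(r.tip_of("scene","loose_lens_center"));b=r.grab_frame("wrist")[:,:,::-1]; print(r.tip_of("wrist","loose_lens_center"))
A=cv2.resize(a[245:345,70:170],(400,400),interpolation=cv2.INTER_CUBIC)
B=cv2.resize(b[180:380,160:410],(500,400),interpolation=cv2.INTER_CUBIC)[:,50:450]
C=np.hstack([A,B]); C=(255*(C/255.)**.5).astype(np.uint8); cv2.imwrite("pics/z7.png",C)
E
```

```text
8.3333 [ 0.46312542 -0.26324825  0.00836853] 0.04277357846906573 [-0.03481262 -1.14023661 -2.79560159] -76.20573810210358
[{'location': [0.4637, -0.26, 0.0683], 'confidence': 0.72}]
[{'location': [0.46, -0.2661, 0.0658], 'confidence': 0.69}]
```

View pics/z7.png

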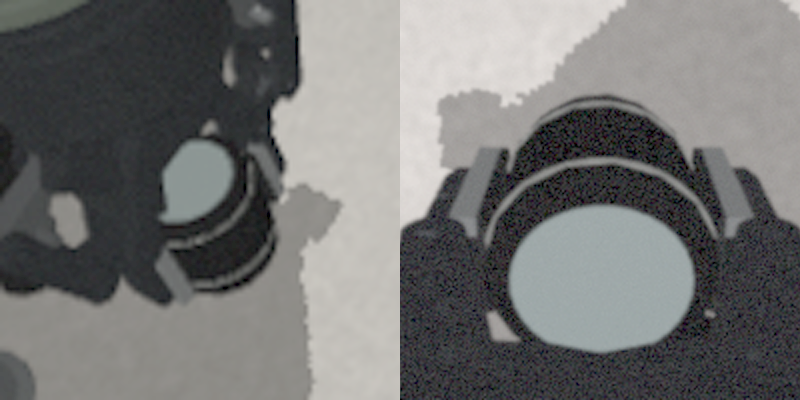

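The lens is held (width 43 mm) and lifted with its axis upright. The networks put its centre at z = 66 to 68 mm, so the lens bottom is at reported TCP z + 31 mm and the well floor corresponds to about -21 mm. I lift further and carry it over the free well.

Request:
jog_arm:
  moves: "0 0 0 -1.5 0;0 0 0 -2.5 0;0 0.6 -1.1 -1.5 0;0 1.2 -2.3 0 0;0 1.2 -2.3 0 0;0 1.2 -2.3 0 0;0 1.2 -2.3 0 0;0 1.2 -2.3 0 0;0 1.2 -2.3 0 0;0 1.2 -2.3 0 0;0 1.2 -2.3 0 0;0 1.2 -2.3 0 0;0 1.2 -2.3 0 0;0 1.2 -2.3 0 0;0 1.2 -2.3 0 0;0 1.2 -2.3 0 0;0 0.6 -1.1 0 0;0 0 0 0 0;0 0 0 0 0"

```text
time: 10.12
position: [0.5482, 0.1058, 0.0538]
eef_rot: [0.993, 0.119, -0.0, 0.005]
force: [-0.2, -0.1, -1.2]
width: 0.0422
```

Request:
jog_arm:
  moves: "0 0 0 0 -6;0 0 0 0 -6;0 0 0 0 -6;0 0 0 0 -6;0 0 0 0 -6;0 0 0 0 -6;0 0 0 0 -6;0 0 0 0 -6;0 0 0 0 -3;0 0 0 0 0;0 0 0 0 0"

```text
time: 11.03
position: [0.5459, 0.0896, 0.0521]
eef_rot: [0.837, 0.546, -0.006, 0.006]
force: [-1.0, 0.1, -0.4]
width: 0.0426
```

```bash
python3 - <<'E'
from h import *
s=r.read_state(); print(s['time'],s['position'],s['width'],s['force'],yaw(),s['q'],R.from_quat(s['eef_rot']).as_matrix()[:,2],totool([.548,.0885,-.0214]))
b=r.grab_frame("wrist"); print(r.tip_of("wrist","loose_lens_center"),r.tip_of("wrist","rack"))
r.grab_frame("scene"); print(r.tip_of("scene","loose_lens_center"))
cv2.imwrite("pics/w8.png",(255*(b[:,:,::-1]/255.)**.6).astype(np.uint8))
E
```

```text
11.0333 [0.54588268 0.08960584 0.05213279] 0.04264561243162824 [-0.95366653  0.07697688 -0.41893784] -23.746301857327246 [-0.19461316  0.87660311 -0.06817298  1.70366254  0.12443104  0.57352668
 -0.75787525] [-0.00375102 -0.01636233 -0.99985909] [0.10529208 0.21512958 7.35325791]
[{'location': [0.5427, 0.0899, 0.107], 'confidence': 0.74}] [{'location': [0.5493, 0.0855, -0.0008], 'confidence': 0.66}]
[{'location': [0.5472, 0.0915, 0.1115], 'confidence': 0.88}]
```

View pics/w8.png

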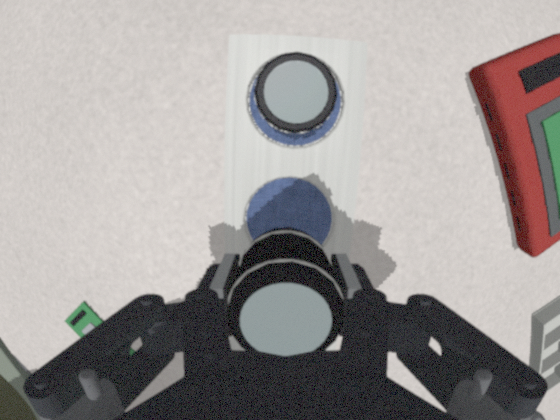

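The wrist view shows the free well at (289,217), with the jaws across the rack's short side and the lens over the well. The stored lens at (296,92) is clear. I go down in stages.

Request:
jog_arm:
  moves: "0 0.1 0.25 0.5 0;0 0 0 1 0;0 0 0 1 0;0 0 0 1 0;0 0 0 1 0;0 0 0 1 0;0 0 0 0.7 0;0 0 0 0 0;0 0 0 0 0"

```text
time: 12.03
position: [0.5475, 0.09, -0.0185]
eef_rot: [0.837, 0.547, -0.007, 0.005]
force: [-1.0, 0.7, -1.0]
width: 0.0427
```

```bash
python3 - <<'E'
from h import *
s=r.read_state(); print(s['time'],s['position'],s['width'],s['force'],yaw(),totool([.548,.0885,-.0214]))
b=r.grab_frame("wrist"); print(r.tip_of("wrist","loose_lens_center"),r.tip_of("wrist","rack"))
a=r.grab_frame("scene"); print(r.tip_of("scene","loose_lens_center"))
B=cv2.resize(b[20:380,130:430,::-1],(400,480)); A=cv2.resize(a[150:270,230:330,::-1],(400,480),interpolation=cv2.INTER_CUBIC)
cv2.imwrite("pics/z9.png",(255*(np.hstack([A,B])/255.)**.5).astype(np.uint8))
E
```

```text
12.0333 [ 0.54753401  0.08996632 -0.01854058] 0.04267820120736321 [-0.97300095  0.68696109 -0.99372892] -23.695767833544952 [-0.11046192  0.10125253  0.28806459]
[{'location': [0.5463, 0.0923, 0.041], 'confidence': 0.96}] []
[{'location': [0.5471, 0.0916, 0.0407], 'confidence': 0.75}]
```

View pics/z9.png

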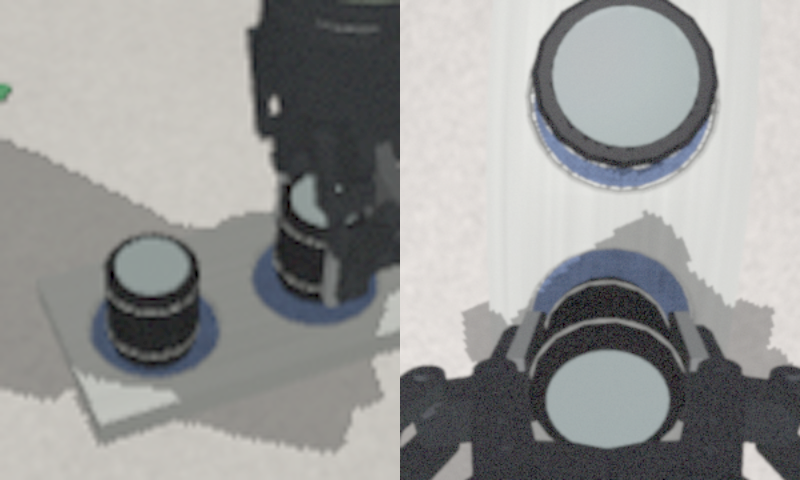

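The lens is inside the free well, with blue visible around its base in the scene crop near (315,290). By height reckoning it is about 3 mm above the floor. I lower it by millimetres until it touches.

Request:
jog_arm:
  moves: "0 -0.1 0.1 0.1 0;0 0 0 0.1 0;0 0 0 0 0"

```text
time: 12.53
position: [0.5492, 0.0887, -0.0188]
eef_rot: [0.837, 0.547, -0.006, 0.006]
force: [0.3, 0.0, -1.0]
width: 0.0427
```

Request:
jog_arm:
  moves: "0 0 0 0.1 0;0 0 0 0 0"

```text
time: 12.7
position: [0.5493, 0.0886, -0.0197]
eef_rot: [0.837, 0.547, -0.005, 0.006]
force: [1.0, 0.1, -1.4]
width: 0.043
```

Request:
jog_arm:
  moves: "0 0 0 0.1 0;0 0 0 0 0"

```text
time: 12.87
position: [0.5493, 0.0886, -0.0208]
eef_rot: [0.837, 0.547, -0.005, 0.006]
force: [-0.0, 0.1, -1.2]
width: 0.0429
```

Request:
jog_arm:
  moves: "0 0 0 0.1 0;0 0 0 0 0"

```text
time: 13.03
position: [0.5494, 0.0886, -0.0215]
eef_rot: [0.837, 0.547, -0.005, 0.006]
force: [-1.1, 0.2, 3.1]
width: 0.0426
```

Contact: Fz went from -1.2 to +3.1 N at the predicted height. Releasing.

Request:
jog_arm:
  moves: "0 0 0 0.03 0;0.6 0 0 0 0;0.7 0 0 0 0;0.8 0 0 0 0;1 0 0 0 0;1 0 0 0 0;1 0 0 0 0;1 0 0 0 0"

```text
time: 13.7
position: [0.5496, 0.0887, -0.0217]
eef_rot: [0.837, 0.547, -0.005, 0.006]
force: [-0.1, 0.5, -0.6]
width: 0.0854
```

Request:
jog_arm:
  moves: "1 0 0 -1 0;1 0 0 -1 0;1 0 0 -2 0;1 0 0 -3 0;1 0 0 -3 0;1 0 0 -3 0;1 0 0 0 0;1 0 0 0 0"

```text
time: 14.37
position: [0.5493, 0.0908, 0.1204]
eef_rot: [0.837, 0.547, -0.004, 0.006]
force: [-0.7, -0.6, -0.9]
width: 0.0851
```

```bash
python3 - <<'E'
from h import *
s=r.read_state(); print(s['time'],s['position'],s['width'],s['force'])
b=r.grab_frame("wrist"); print(r.tip_of("wrist","loose_lens_center"))
a=r.grab_frame("scene"); print(r.tip_of("scene","loose_lens_center"))
B=cv2.resize(b[20:380,130:430,::-1],(400,480)); A=cv2.resize(a[160:280,250:350,::-1],(400,480),interpolation=cv2.INTER_CUBIC)
cv2.imwrite("pics/z10.png",(255*(np.hstack([A,B])/255.)**.5).astype(np.uint8))
E
```

```text
14.3667 [0.54926294 0.09084416 0.1203996 ] 0.08512733755034474 [-0.68633916 -0.58198351 -0.89565815]
[{'location': [0.5473, 0.088, 0.0356], 'confidence': 0.63}]
[{'location': [0.55, 0.0895, 0.0333], 'confidence': 0.67}]
```

The picture limit is reached, so I check in numbers: the networks, and the stored lenses compared with the first pictures.

```bash
python3 - <<'E'
from h import *
for c in ("scene","top"):
    im=r.grab_frame(c); 
    for d in r.tip_of(c,"stored_lens_a_center"): print(c,d)
    o=cv2.imread(f"pics/{c}0.png"); n=im[:,:,::-1].copy()
    for (u,v) in ([(268,224),(349,199)] if c=="scene" else [(191,187),(272,228)]):
        T=cv2.cvtColor(o[v-14:v+15,u-14:u+15],6); m=cv2.matchTemplate(cv2.cvtColor(n[v-22:v+23,u-22:u+23],6),T,cv2.TM_CCOEFF_NORMED)
        _,k,_,l=cv2.minMaxLoc(m); print(c,"stored shift px",l[0]-8,l[1]-8,round(k,3))
# upright check in scene: match the placed lens against the stored-lens look
    if c=="scene":
        T=cv2.cvtColor(o[205:246,250:286],6); m=cv2.matchTemplate(cv2.cvtColor(n[170:260,280:340],6),T,cv2.TM_CCOEFF_NORMED); _,k,_,l=cv2.minMaxLoc(m)
        print("placed looks like stored:",round(k,3),"centre px",280+l[0]+18,170+l[1]+20)
s=r.read_state(); print(s['time'],s['force'])
E
```

```text
scene {'location': [0.5145, 0.0112, 0.0346], 'confidence': 0.74}
scene stored shift px 0 0 0.891
scene stored shift px 0 0 1.0
placed looks like stored: 0.844 centre px 310 212
top {'location': [0.5138, 0.01, 0.0361], 'confidence': 0.42}
top stored shift px -4 -3 -0.268
top stored shift px 0 0 0.424
14.7667 [ 0.2844399  -0.27097245 -0.94998985]
```

```bash
python3 -c "
from cell import r
print(r.job_done(), r.read_state()['time'])"
```

```text
the job is handed in; nothing more can be done
the job is handed in; nothing more can be done
```

The loose lens now stands in the rack's free middle well. I lowered it until it touched the floor of the well, let go, and handed the job in at about 15 s with the gripper raised clear.

- **First grasp missed:** the fingers shut just above the lens without moving it. The real fingertips end about 40 mm behind the reported TCP, which two camera views and the miss itself both showed. I allowed for that, and the second grasp held at 43 mm width.
- **Setting down:** the wrist force went from -1.2 to +3.1 N at the expected height, and I released there.
- **Placed lens:** the networks put its centre at about (0.547–0.550, 0.088–0.090, 0.033–0.036) m. The well centre is at about (0.548, 0.0885), and a seated lens has its centre at 0.036. In the scene picture it matches the look of an upright stored lens (correlation 0.84).
- **Stored lenses:** both show 0 px shift in the scene picture (correlation 0.89 and 1.0). The top camera could not confirm this: its match was poor, probably because the arm was in the way.
- **Last picture not viewed:** the 12-picture limit was reached, so the final check was by numbers only.

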